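# Sort the turned furniture fittings into their stock trays

### The arm

A 6-joint arm with a two-finger parallel gripper is mounted at the origin on the work surface. World frame = base frame: x ahead of the robot, y to its left, z up, the work surface at z = 0. Lengths are in m, angles in rad, forces in N, time in s.
With the tool pointing down it reaches from about 0.3 to 0.775 m from the base axis. Payload 14.6 kg.
Tool frame: the origin (TCP) lies on the mounting face of the last link; the fingertips stand 199 mm ahead of it and the grasp point (between the pads) lies 180 mm ahead of it; z points along the fingers, y is the line along which they close (so a half turn about z gives the same grasp; the last joint's range is limited). The gripper opens to 94 mm and grips with 3 to 60 N. Pads are 16 mm wide; open, the fingers measure 119 mm over their backs; the gripper's body (75 mm by 177 mm) begins 78 mm behind the grasp point.
Start: joints at [-1.411, 0.3, 1.521, -0, 1.321, -0.067], TCP at [0.124, -0.536, 0.405] pointing down, gripper open.
Joint ranges: [-3.03, 3.03], [-0.79, 2.21], [0.23, 2.52], [-1.04, 4.18], [0, 3.07], [-2.55, 2.55]. Speed limits (rad/s): [2.22, 2.22, 2.57, 3.14, 3.14, 3.14].

### API

Orientations are given as [roll, pitch, yaw] about the fixed x, y, z axes, in that order (R = Rz(yaw) Ry(pitch) Rx(roll)).
In Python, from station import telemetry, cams, workorder, finder gives the robot as it stands.
- The arm moves only by the tool jog_arm, never from a script. Its argument "rows" is a list of rows, each an object with "gripper": the finger opening in m, from 0 to 0.094; "slide": the shift along the tool's x, y, z in m, a list of three; "spin": the turn about the tool's z in rad. In form: [{"gripper": gripper, "slide": [tx, ty, tz], "spin": spin}, ...]. A call has 1 to 8 rows; each row is the pose to reach, as a shift and turn from the pose commanded when the call began, along the tool's axes at that moment; what a row does not reach only later rows make up. A row lasts 1/10 s, in which the tool goes at most 50 mm and 8.59 degrees, less where a joint would pass 70% of its speed; a pose out of reach is approached as far as the arm can. A call with a gripper value outside its range is refused whole. The fingers move at their own pace and stop on an object; "squeeze" is the grip in N (left out, the last holds). Time passes only in rows, so rows that repeat a pose let the fingers close. It gives the time, the measured TCP pose, the force, the opening and the grip force at its end, in the units of the state.
- telemetry.get_obs(): the state, without advancing time (a new reading comes with each control period).
- cams.camera(name): name is "side" or "top"; returns (picture, depth): 420x560x3 uint8, red, green, blue; 420x560 float32, m along the optical axis (not along the pixel's ray), 0 where there is no reading.
- cams.camera_info(name): a dict with "camera_matrix" (3x3 intrinsics, pixels), "R" (3x3) and "t" (3): a world point X has camera coordinates R X + t. Camera axes: x right, y down, z forward; pixel columns grow to the right and rows downward; lengths in m; the calibration is good to about 2 mm. A picture is of the moment at which its call begins. camera_info takes no time and is no camera call.
- workorder.hand_in(): hands the job in; it is judged then, once.
Trained networks look in the newest picture that a camera, given by its name, has taken for a name from the list of things; names that differ only in an ending like _2 or _b are one class to them, and where a whole thing is asked for, a point or a joint stands for the part that bears it (a point fixed in the world has none). Each returns a list of dicts, best first, with "confidence" (0 to 1); they miss things now and then, are a little off and sometimes report something else, mostly with a low value. They report only what shows in the picture. A call takes as long as a camera call.
- finder.find_in(target, camera): "point" ([x, y, z] in m, in world coordinates, good to about 4 mm: the middle of the surface that is visible of it).
- finder.masks_of(target, camera): "region" (420x560 bool, what is visible of it).
The state is a dict: "time_s": time; "qpos": joint angles; "joint_vel": joint speeds; "tau": joint torques, N m; "ee_pos": TCP position; "eef_rot": TCP orientation; "force": force on the tool from outside, world axes, zero at the start; "moment": the same for the moment, N m; "grip_width": finger opening in m; "grip_force": force on a finger pad.
Only numpy, scipy, OpenCV 4.12 (cv2) and the standard library are available. Lean on these libraries where they do the work, as an engineer would, in place of code of your own. Each camera call takes 0.05 s, during which the arm holds its last target. There are 200 camera calls.

### The job

Sort the four freshly turned fittings standing loose on the bench (two drawer knobs, a bun foot and a finial) into the stock trays: each goes into the tray that already holds a piece of its own kind. Stand every piece upright on the tray's floor beside the others, and do not knock over the pieces that are already there.

Things in the scene. Friction and masses are not known exactly. Their poses are not given: they have to be found in the camera images.
- knob_a: Loose drawer knob, brown wood, a mushroom 38 mm high: foot 28 mm across, waist 21, domed cap 40 mm across, widest 23 to 29 mm up. About 30 g. Origin: centre of its underside, z up its axis. Stands upright on the open bench, in the loose row before the robot.
- knob_b: The second, identical loose drawer knob, brown wood, a mushroom 38 mm high: foot 28 mm across, waist 21, domed cap 40 mm across, widest 23 to 29 mm up. About 30 g. Origin: centre of its underside, z up its axis. Stands upright on the open bench, in the loose row before the robot.
- foot: Loose bun foot, brown wood: squat ball 40 mm high, widest (52 mm) 14 to 24 mm up, 38 mm across its flat underside and top; a steel bolt 8 mm thick stands 18 mm up from the top (58 mm overall). About 70 g. Origin: centre of its underside, z up its axis. Stands upright on the open bench, in the loose row before the robot.
- finial: Loose finial, brown wood, slender, 77 mm high: round base 32 mm across, vase belly 31 mm across at 29 to 36 mm up, thin neck (11 mm) at 60 mm, small ball tip. About 40 g. Origin: centre of its underside, z up its axis. Stands upright on the open bench, in the loose row before the robot.
- tray_knobs: Plywood stock tray fixed to the bench, 100 (x) x 190 (y, long way) x 18 mm high; walls and floor 5 mm thick, inside 90 x 180 mm. Origin: centre of its underside, floor 5 mm above it. The three trays are identical and trade places; this one is known by the one drawer knob standing near its -y end. Two more knobs come here, side by side along the tray.
- tray_feet: Plywood stock tray fixed to the bench, 100 (x) x 190 (y, long way) x 18 mm high; walls and floor 5 mm thick, inside 90 x 180 mm. Origin: centre of its underside, floor 5 mm above it. The three trays are identical and trade places; this one is known by the one bun foot standing somewhere along its middle line. One more foot comes here, where there is room.
- tray_finials: Plywood stock tray fixed to the bench, 100 (x) x 190 (y, long way) x 18 mm high; walls and floor 5 mm thick, inside 90 x 180 mm. Origin: centre of its underside, floor 5 mm above it. The three trays are identical and trade places; this one is known by the one finial standing somewhere along its middle line. One more finial comes here, where there is room.
- stock_knob: Stock drawer knob, brown wood, a mushroom 38 mm high: foot 28 mm across, waist 21, domed cap 40 mm across, widest 23 to 29 mm up. About 30 g. Origin: centre of its underside, z up its axis. Stands upright in its tray from the start: shows what that tray is for, stays there.
- stock_foot: Stock bun foot, brown wood: squat ball 40 mm high, widest (52 mm) 14 to 24 mm up, 38 mm across its flat underside and top; a steel bolt 8 mm thick stands 18 mm up from the top (58 mm overall). About 70 g. Origin: centre of its underside, z up its axis. Stands upright in its tray from the start: shows what that tray is for, stays there.
- stock_finial: Stock finial, brown wood, slender, 77 mm high: round base 32 mm across, vase belly 31 mm across at 29 to 36 mm up, thin neck (11 mm) at 60 mm, small ball tip. About 40 g. Origin: centre of its underside, z up its axis. Stands upright in its tray from the start: shows what that tray is for, stays there.

How it is judged:
By the outcome, as a careful person would: the job done as asked, in the order asked, and still so for the second after the job is handed in, with the robot touching nothing.
It also fails if it takes over 120 s, if anything falls off the work surface, if the arm or the gripper's body presses on something with over 40 N, if the wrist force passes 120 N, or if a joint passes its speed limit or range.

## Working session

There is one attempt and no reset: what is moved stays moved. The work goes in short steps, Python scripts to look and compute and a tool call to move; the robot and the scene stay as the last step left them, time stands still between calls to the robot, and variables do not carry over. Pictures are saved under pics/ and viewed, at most 14 in all, crops included, and the job is handed in when it is done.

Besides the shell and the picture viewer there is one more tool, called as name(argument=value, ...), one argument or row to a line, values as JSON. jog_arm: Moves the arm, as the interface text tells. Its arguments: {"type":"object","properties":{"rows":{"type":"array","items":{"type":"object","properties":{"gripper":{"type":"number"},"slide":{"type":"array","items":{"type":"number"}},"spin":{"type":"number"}}}},"squeeze":{"type":"number"}},"required":["rows"]}

```bash
ls; mkdir -p pics; python3 - <<'E'
from station import telemetry,cams
import cv2
print(telemetry.get_obs())
for n in("top","side"):
    p,d=cams.camera(n); cv2.imwrite(f"pics/{n}0.png",p[:,:,::-1]); i=cams.camera_info(n); print(n,i)
E
```

```text
pics
{'time_s': 0.0, 'qpos': array([-1.41062367e+00,  3.00508153e-01,  1.52160595e+00, -1.98253663e-05,
        1.32067759e+00, -6.65960278e-02]), 'joint_vel': array([-0.00031175, -0.00146497, -0.00169148,  0.00026659,  0.00064641,
        0.00080867]), 'tau': array([ 1.24827537e-03, -5.31802011e+01, -3.52735913e+01,  7.09236693e-02,
        2.43535725e-02, -1.13077563e-04]), 'ee_pos': array([ 0.12364971, -0.53588973,  0.40405534]), 'eef_rot': array([-3.14039499e+00, -6.06324173e-05,  2.26773568e-01]), 'force': array([ 0.20420999,  0.40317233, -0.67703424]), 'moment': array([ 0.00906851,  0.01210739, -0.04293369]), 'grip_force': 0.0, 'grip_width': 0.09381901189046678}
top {'camera_matrix': array([[525.24898807,   0.        , 275.05263524],
       [  0.        , 525.24898807, 213.72727427],
       [  0.        ,   0.        ,   1.        ]]), 'R': array([[ 0.0242724 , -0.99970461, -0.00124323],
       [-0.99149753, -0.02391406, -0.12790917],
       [ 0.12784166,  0.00433733, -0.99178511]]), 't': array([0.0019339 , 0.53262444, 1.56864306])}
side {'camera_matrix': array([[531.9341529 ,   0.        , 276.46323546],
       [  0.        , 531.9341529 , 210.44170966],
       [  0.        ,   0.        ,   1.        ]]), 'R': array([[ 0.97867904, -0.20451742,  0.01897248],
       [-0.12252913, -0.65547109, -0.74521424],
       [ 0.16484521,  0.72700088, -0.66655516]]), 't': array([-0.52396862,  0.10237522,  1.18317781])}
```

View pics/top0.png

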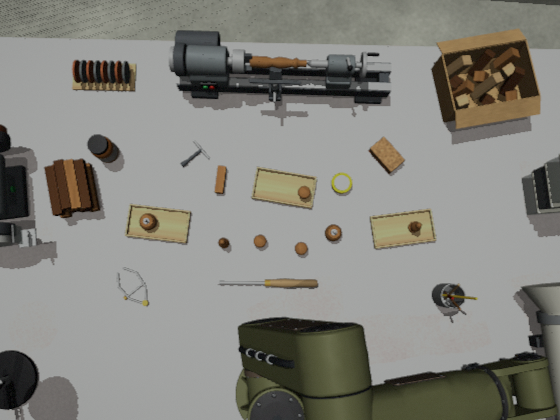

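View pics/side0.png

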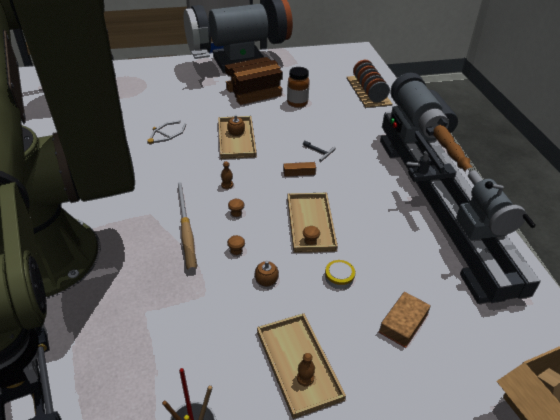

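```bash
python3 - <<'E'
from station import finder,cams
import numpy as np
for c in("top","side"):
    cams.camera(c)
    for n in("knob_a","foot","finial","stock_knob","stock_foot","stock_finial","tray_knobs"):
        for r in finder.find_in(n,c): print(c,n,np.round(r["point"],3),round(r["confidence"],2))
E
```

```text
top knob_a [0.45  0.061 0.032] 0.65
top knob_a [ 0.429 -0.065  0.038] 0.49
top foot [ 0.479 -0.161  0.039] 0.7
top finial [0.435 0.173 0.049] 0.64
top stock_knob [ 0.6   -0.069  0.037] 0.71
top stock_foot [0.497 0.407 0.04 ] 0.72
top stock_foot [ 0.502 -0.372  0.004] 0.34
top stock_finial [0.438 0.17  0.049] 0.36
top tray_knobs [ 0.623 -0.003  0.008] 0.56
top tray_knobs [ 0.6   -0.07   0.036] 0.51
side knob_a [ 0.432 -0.068  0.034] 0.68
side foot [ 0.472 -0.175  0.032] 0.6
side finial [0.446 0.16  0.037] 0.77
side finial [ 0.497 -0.378  0.008] 0.43
side finial [0.49  0.355 0.007] 0.3
side stock_knob [ 0.598 -0.08   0.039] 0.48
side stock_foot [0.5   0.395 0.037] 0.64
side stock_foot [ 0.476 -0.175  0.034] 0.33
side stock_finial [ 0.507 -0.416  0.04 ] 0.92
side stock_finial [0.493 0.354 0.009] 0.64
side tray_knobs [ 0.622 -0.005  0.002] 0.56
side tray_knobs [0.499 0.392 0.037] 0.29
```

The top view shows the loose row: finial (223,243), knobs (260,241) and (301,248), foot (333,233). The trays are feet (158,224), knobs (285,188) with stock knob (304,192), and finials (403,229). The side view agrees on which tray is which. Next I measure centres using both views.

```bash
cat > h.py <<'E'
import numpy as np, cv2
from station import cams, telemetry
from scipy.optimize import least_squares
PROF={'knob':([0,8,12,23,29,38],[14,11,10.5,20,20,3]),'foot':([0,14,24,40,40.1,58],[19,26,26,19,4,4]),
      'finial':([0,5,12,29,36,60,70,77],[16,16,10,15.5,15.5,5.5,7,1])}
def cloud(n):
    p,d=cams.camera(n); i=cams.camera_info(n); K=i['camera_matrix']
    v,u=np.nonzero(d>0); z=d[v,u]
    P=np.stack([(u-K[0,2])*z/K[0,0],(v-K[1,2])*z/K[1,1],z],1)
    return (P-i['t'])@i['R'],p
def fit(P,kind,c,zb=0.,r=.035):
    h,rr=np.array(PROF[kind])/1000
    c=np.array(c,float)
    for _ in range(3):
        s=P[(np.hypot(*(P[:,:2]-c).T)<r)&(P[:,2]>zb+.012)]
        f=lambda q:np.hypot(*(s[:,:2]-q).T)-np.interp(s[:,2]-zb,h,rr)
        o=least_squares(f,c,loss='soft_l1',f_scale=.002); c=o.x
    return c,np.percentile(s[:,2],98) if len(s) else 0,len(s),np.median(abs(f(c)))
def rect(P,c,R=.12,lo=.013,hi=.022):
    s=P[(np.hypot(*(P[:,:2]-c).T)<R)&(P[:,2]>lo)&(P[:,2]<hi)]
    return cv2.minAreaRect(s[:,:2].astype(np.float32)),np.median(s[:,2])
OBJ={'knob1':('knob',(.44,.061),0),'knob2':('knob',(.428,-.066),0),'foot':('foot',(.475,-.166),0),'finial':('finial',(.437,.17),0),
'sknob':('knob',(.598,-.073),.005),'sfoot':('foot',(.497,.402),.005),'sfinial':('finial',(.50,-.41),.005)}
E
python3 - <<'E'
from h import *
C={n:cloud(n)[0] for n in('top','side')}
for k,(kind,c,zb) in OBJ.items():
    for n in C:
        q,t,m,e=fit(C[n],kind,c,zb); print(k,n,q.round(4),'top',round(t,4),m,e.round(4))
for k,c in(('knobs',(.62,-.005)),('feet',(.495,.375)),('finials',(.5,-.375))):
    for n in C:
        r,z=rect(C[n],np.array(c)); print(k,n,np.round(r[0],4),np.round(r[1],4),round(r[2],1),z.round(4))
    
for n in C: s=C[n];s=s[(abs(s[:,0]-.45)<.03)&(abs(s[:,1])<.03)];print(n,'bench z',np.median(s[:,2]))
E
```

```text
knob1 top [0.4506 0.0585] top 0.0442 133 0.0044
knob1 side [0.4481 0.0632] top 0.0394 172 0.0023
knob2 top [ 0.4299 -0.0666] top 0.0445 135 0.0048
knob2 side [ 0.4288 -0.063 ] top 0.0389 213 0.003
foot top [ 0.4808 -0.1649] top 0.0538 229 0.0028
foot side [ 0.4796 -0.1589] top 0.0547 465 0.0015
finial top [0.4423 0.1698] top 0.0812 85 0.0011
finial side [0.4401 0.1745] top 0.0743 196 0.0015
sknob top [ 0.6029 -0.0754] top 0.0484 146 0.0049
sknob side [ 0.6007 -0.0688] top 0.0434 206 0.0026
sfoot top [0.5018 0.4037] top 0.0591 231 0.0025
sfoot side [0.4992 0.4083] top 0.0587 244 0.0022
sfinial top [ 0.5044 -0.412 ] top 0.0847 94 0.0016
sfinial side [ 0.5031 -0.4074] top 0.0807 333 0.0009
knobs top [ 0.6451 -0.0148] [0.1897 0.153 ] 81.5 0.017
knobs side [ 0.6177 -0.0058] [0.1957 0.1002] 81.7 0.0166
feet top [0.4982 0.3757] [0.1907 0.1006] 84.7 0.0169
feet side [0.4958 0.3786] [0.2008 0.0999] 84.8 0.017
finials top [ 0.4929 -0.3809] [0.1773 0.1916] 7.8 0.017
finials side [ 0.4986 -0.3757] [0.1009 0.1925] 8.9 0.0163
top bench z 0.001216706864190574
side bench z -0.0005747600578601164
```

```bash
cat > go.py <<'E'
# usage: go.py x y grasp_z yaw -> slide, spin from the measured pose
import sys, numpy as np
from scipy.spatial.transform import Rotation as Ro
from station import telemetry
o=telemetry.get_obs(); x,y,z,yaw=map(float,sys.argv[1:])
R=Ro.from_euler('xyz',o['eef_rot']).as_matrix()
d=np.array([x,y,z+.18])-o['ee_pos']
print('slide',(R.T@d).round(4),'spin',round(float(o['eef_rot'][2]-yaw),4),'dist',np.linalg.norm(d).round(3),'q',o['qpos'].round(2),'t',o['time_s'])
E
python3 go.py .48 -.162 .16 1.479
```

```text
slide [ 0.4313 -0.2842  0.0647] spin -1.2522 dist 0.521 q [-1.41  0.3   1.52  0.    1.32 -0.07] t 1.0
```

jog_arm(
  rows=[
    {"gripper": 0.094, "slide": [0.431, -0.284, 0.065], "spin": -1.252},
    {"gripper": 0.094, "slide": [0.431, -0.284, 0.065], "spin": -1.252},
    {"gripper": 0.094, "slide": [0.431, -0.284, 0.065], "spin": -1.252},
    {"gripper": 0.094, "slide": [0.431, -0.284, 0.065], "spin": -1.252},
    {"gripper": 0.094, "slide": [0.431, -0.284, 0.065], "spin": -1.252},
    {"gripper": 0.094, "slide": [0.431, -0.284, 0.065], "spin": -1.252},
    {"gripper": 0.094, "slide": [0.431, -0.284, 0.065], "spin": -1.252},
    {"gripper": 0.094, "slide": [0.431, -0.284, 0.065], "spin": -1.252},
  ],
  squeeze=15,
)

```text
time_s: 1.8
ee_pos: [0.3985, -0.2469, 0.3547]
eef_rot: [3.141, 0.0, 1.433]
force: [0.3, -1.1, -0.7]
grip_width: 0.094
grip_force: 0.0
```

```bash
python3 go.py .48 -.162 .16 1.479
```

```text
slide [0.0953 0.0691 0.0148] spin -0.0462 dist 0.119 q [-0.63  0.17  1.8   0.    1.17 -0.49] t 1.8
```

jog_arm(
  rows=[
    {"gripper": 0.094, "slide": [0.095, 0.069, 0.015], "spin": -0.046},
    {"gripper": 0.094, "slide": [0.095, 0.069, 0.015], "spin": -0.046},
    {"gripper": 0.094, "slide": [0.095, 0.069, 0.015], "spin": -0.046},
    {"gripper": 0.094, "slide": [0.095, 0.069, 0.015], "spin": -0.046},
    {"gripper": 0.094, "slide": [0.095, 0.069, 0.015], "spin": -0.046},
  ],
)

```text
time_s: 2.3
ee_pos: [0.4792, -0.1647, 0.3396]
eef_rot: [-3.141, 0.0, 1.473]
force: [-0.7, -0.3, 0.4]
grip_width: 0.094
grip_force: 0.0
```

```bash
python3 go.py .48 -.162 .024 1.479;  python3 - <<'E'
from h import *
C={n:cloud(n) for n in('top','side')}
cv2.imwrite('pics/s1.png',C['side'][1][:,:,::-1])
E
```

```text
slide [0.0027 0.0006 0.1356] spin -0.0055 dist 0.136 q [-0.4   0.27  1.72 -0.    1.15 -0.31] t 2.3
```

View pics/s1.png

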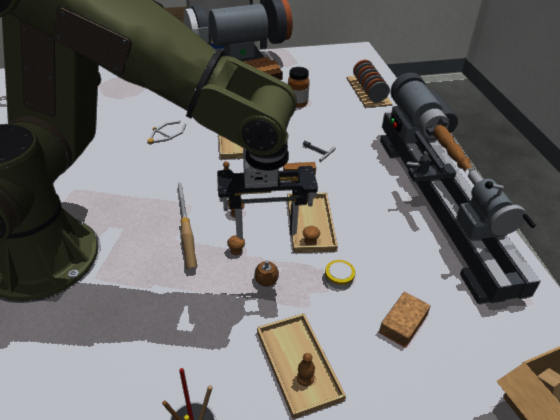

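The side view shows the gripper over the foot (266,272), with the fingers at columns 236 and 295 and nothing in the way. I descend.

jog_arm(
  rows=[
    {"gripper": 0.094, "slide": [0.0, 0.0, 0.045], "spin": 0},
    {"gripper": 0.094, "slide": [0.0, 0.0, 0.09], "spin": 0},
    {"gripper": 0.094, "slide": [0.0, 0.0, 0.115], "spin": 0},
    {"gripper": 0.094, "slide": [0.0, 0.0, 0.135], "spin": 0},
    {"gripper": 0.094, "slide": [0.0, 0.0, 0.135], "spin": 0},
    {"gripper": 0.094, "slide": [0.0, 0.0, 0.135], "spin": 0},
  ],
)

```text
time_s: 3.0
ee_pos: [0.4792, -0.1653, 0.2054]
eef_rot: [3.141, 0.0, 1.472]
force: [0.2, 0.1, 0.2]
grip_width: 0.0943
grip_force: 0.0
```

jog_arm(
  rows=[
    {"gripper": 0.045, "slide": [0, 0, 0], "spin": 0},
    {"gripper": 0.045, "slide": [0, 0, 0], "spin": 0},
    {"gripper": 0.045, "slide": [0, 0, 0], "spin": 0},
    {"gripper": 0.045, "slide": [0, 0, 0], "spin": 0},
    {"gripper": 0.045, "slide": [0, 0, 0], "spin": 0},
    {"gripper": 0.045, "slide": [0, 0, 0], "spin": 0},
    {"gripper": 0.045, "slide": [0, 0, 0], "spin": 0},
    {"gripper": 0.045, "slide": [0, 0, 0], "spin": 0},
  ],
)

```text
time_s: 3.8
ee_pos: [0.4794, -0.1645, 0.2048]
eef_rot: [3.141, 0.0, 1.473]
force: [0.4, -0.4, 2.6]
grip_width: 0.0516
grip_force: 15.0
```

jog_arm(
  rows=[
    {"gripper": 0.045, "slide": [0, 0, -0.02], "spin": 0},
    {"gripper": 0.045, "slide": [0, 0, -0.06], "spin": 0},
    {"gripper": 0.045, "slide": [0, 0, -0.1], "spin": 0},
    {"gripper": 0.045, "slide": [0.02, -0.002, -0.13], "spin": 0},
    {"gripper": 0.045, "slide": [0.06, -0.005, -0.14], "spin": 0},
    {"gripper": 0.045, "slide": [0.1, -0.008, -0.14], "spin": 0},
    {"gripper": 0.045, "slide": [0.14, -0.01, -0.14], "spin": 0},
    {"gripper": 0.045, "slide": [0.18, -0.013, -0.14], "spin": 0},
  ],
)

```text
time_s: 4.6
ee_pos: [0.4838, 0.0174, 0.3447]
eef_rot: [-3.142, 0.0, 1.473]
force: [1.5, -0.5, -1.4]
grip_width: 0.0513
grip_force: 15.0
```

jog_arm(
  rows=[
    {"gripper": 0.045, "slide": [0.04, -0.003, 0], "spin": 0},
    {"gripper": 0.045, "slide": [0.08, -0.006, 0], "spin": 0},
    {"gripper": 0.045, "slide": [0.12, -0.009, 0], "spin": 0},
    {"gripper": 0.045, "slide": [0.16, -0.012, 0], "spin": 0},
    {"gripper": 0.045, "slide": [0.2, -0.015, 0], "spin": 0},
    {"gripper": 0.045, "slide": [0.24, -0.018, 0], "spin": 0},
    {"gripper": 0.045, "slide": [0.28, -0.02, 0], "spin": 0},
    {"gripper": 0.045, "slide": [0.3, -0.021, 0], "spin": 0},
  ],
)

```text
time_s: 5.4
ee_pos: [0.492, 0.3192, 0.3442]
eef_rot: [-3.141, 0.0, 1.475]
force: [-0.2, -0.2, -1.7]
grip_width: 0.0513
grip_force: 15.0
```

```bash
python3 go.py .4928 .331 .06 1.479
```

```text
slide [ 0.0118 -0.0003  0.1042] spin -0.0043 dist 0.105 q [0.51 0.43 1.48 0.   1.22 0.61] t 5.4
```

jog_arm(
  rows=[
    {"gripper": 0.045, "slide": [0.012, 0, 0.02], "spin": 0},
    {"gripper": 0.045, "slide": [0.012, 0, 0.05], "spin": 0},
    {"gripper": 0.045, "slide": [0.012, 0, 0.08], "spin": 0},
    {"gripper": 0.045, "slide": [0.012, 0, 0.104], "spin": 0},
    {"gripper": 0.045, "slide": [0.012, 0, 0.104], "spin": 0},
    {"gripper": 0.045, "slide": [0.012, 0, 0.104], "spin": 0},
  ],
)

```text
time_s: 6.0
ee_pos: [0.4939, 0.3285, 0.2411]
eef_rot: [-3.141, 0.0, 1.473]
force: [0.5, -1.3, -1.1]
grip_width: 0.0507
grip_force: 15.0
```

```bash
python3 go.py .4928 .331 .0305 1.479;  python3 - <<'E'
from h import *
p=cloud('side')[1]
cv2.imwrite('pics/s2.png',cv2.resize(p[60:220,140:340,::-1],None,fx=3,fy=3))
E
```

```text
slide [ 0.0024 -0.0013  0.0306] spin -0.0062 dist 0.031 q [0.53 0.57 1.54 0.   1.03 0.62] t 6.0
```

View pics/s2.png

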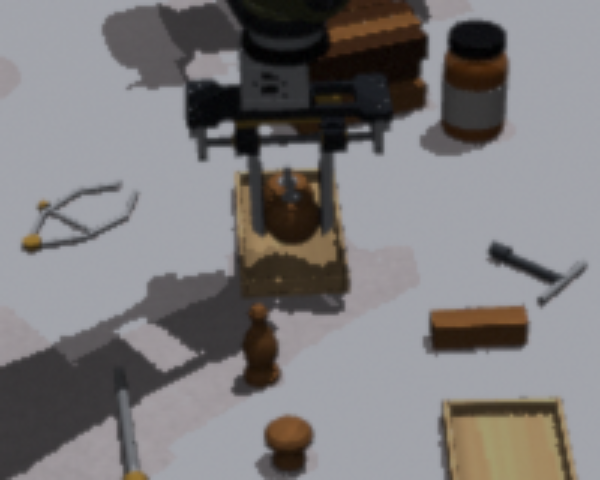

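The foot hangs over the tray (crop 290,215), with both fingers inside the walls (crop columns 260 and 325). I lower it.

jog_arm(
  rows=[
    {"gripper": 0.045, "slide": [0.001, -0.001, 0.01], "spin": 0},
    {"gripper": 0.045, "slide": [0.001, -0.001, 0.02], "spin": 0},
    {"gripper": 0.045, "slide": [0.001, -0.001, 0.026], "spin": 0},
    {"gripper": 0.045, "slide": [0.001, -0.001, 0.03], "spin": 0},
    {"gripper": 0.045, "slide": [0.001, -0.001, 0.03], "spin": 0},
    {"gripper": 0.045, "slide": [0.001, -0.001, 0.03], "spin": 0},
  ],
)

```text
time_s: 6.65
ee_pos: [0.4928, 0.3296, 0.2107]
eef_rot: [3.142, -0.0, 1.473]
force: [0.4, 0.3, -0.1]
grip_width: 0.0511
grip_force: 15.0
```

jog_arm(
  rows=[
    {"gripper": 0.045, "slide": [0, 0, 0.001], "spin": 0},
    {"gripper": 0.045, "slide": [0, 0, 0.001], "spin": 0},
    {"gripper": 0.053, "slide": [0, 0, 0.001], "spin": 0},
    {"gripper": 0.055, "slide": [0, 0, 0.001], "spin": 0},
    {"gripper": 0.058, "slide": [0, 0, 0.001], "spin": 0},
    {"gripper": 0.06, "slide": [0, 0, 0.001], "spin": 0},
    {"gripper": 0.062, "slide": [0, 0, 0.001], "spin": 0},
    {"gripper": 0.062, "slide": [0, 0, 0.001], "spin": 0},
  ],
)

```text
time_s: 7.45
ee_pos: [0.4928, 0.3296, 0.2097]
eef_rot: [-3.142, -0.0, 1.473]
force: [0.2, -0.0, -0.0]
grip_width: 0.0618
grip_force: 0.0
```

jog_arm(
  rows=[
    {"gripper": 0.062, "slide": [0, 0, -0.01], "spin": 0},
    {"gripper": 0.062, "slide": [0, 0, -0.03], "spin": 0},
    {"gripper": 0.062, "slide": [0, 0, -0.06], "spin": 0},
    {"gripper": 0.094, "slide": [0, 0, -0.1], "spin": 0},
    {"gripper": 0.094, "slide": [0, 0, -0.14], "spin": 0},
    {"gripper": 0.094, "slide": [0, 0, -0.14], "spin": 0},
  ],
)

```text
time_s: 8.05
ee_pos: [0.493, 0.3297, 0.3563]
eef_rot: [3.134, -0.006, 1.473]
force: [0.6, -0.4, 0.5]
grip_width: 0.0825
grip_force: 0.0
```

```bash
python3 go.py .441 .1725 .17 1.5708
```

```text
slide [-0.1616 -0.0365  0.0051] spin -0.0979 dist 0.166 q [0.53 0.44 1.45 0.   1.24 0.63] t 8.05
```

jog_arm(
  rows=[
    {"gripper": 0.094, "slide": [-0.162, -0.037, 0.005], "spin": -0.098},
    {"gripper": 0.094, "slide": [-0.162, -0.037, 0.005], "spin": -0.098},
    {"gripper": 0.094, "slide": [-0.162, -0.037, 0.005], "spin": -0.098},
    {"gripper": 0.094, "slide": [-0.162, -0.037, 0.005], "spin": -0.098},
    {"gripper": 0.094, "slide": [-0.162, -0.037, 0.005], "spin": -0.098},
    {"gripper": 0.094, "slide": [-0.162, -0.037, 0.005], "spin": -0.098},
  ],
)

```text
time_s: 8.65
ee_pos: [0.4405, 0.1725, 0.3451]
eef_rot: [3.141, -0.0, 1.57]
force: [0.4, 0.1, 0.7]
grip_width: 0.0938
grip_force: 0.0
```

```bash
python3 go.py .441 .1725 .033 1.5708;  python3 - <<'E'
from h import *
C={n:cloud(n) for n in('top','side')}
cv2.imwrite('pics/s3.png',cv2.resize(C['side'][1][60:260,140:340,::-1],None,fx=3,fy=3))
for n in C:
    print(n,'foot',fit(C[n][0],'foot',(.493,.331),.005),'sf',fit(C[n][0],'foot',(.5005,.406),.005), 'finial',fit(C[n][0],'finial',(.441,.172),0))
E
```

```text
slide [-1.000e-04  4.000e-04  1.321e-01] spin -0.0003 dist 0.132 q [0.3  0.19 1.8  0.   1.15 0.3 ] t 8.65
top foot (array([0.49318602, 0.32994722]), np.float64(0.06269709956368086), 216, np.float64(0.0027406741755068437)) sf (array([0.50062638, 0.40381698]), np.float64(0.059934187777591574), 233, np.float64(0.0023049375176790177)) finial (array([0.43160537, 0.16902538]), np.float64(0.4564443476432634), 840, np.float64(0.02441882185663087))
side foot (array([0.49150851, 0.33499288]), np.float64(0.05996759443206789), 252, np.float64(0.002453947427149123)) sf (array([0.49920158, 0.40829114]), np.float64(0.06043665652447668), 209, np.float64(0.0026792279746399687)) finial (array([0.43285961, 0.14894804]), np.float64(0.4598629426814819), 1686, np.float64(0.01664305551383828))
```

View pics/s3.png

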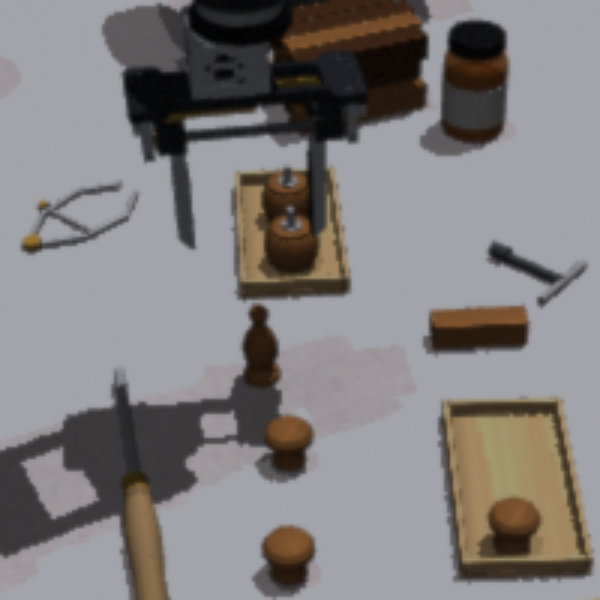

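Both feet stand upright in their tray at crop (290,245) and (287,195), 74 mm apart. The finial at (260,345) is free, so I descend on it.

jog_arm(
  rows=[
    {"gripper": 0.094, "slide": [0, 0, 0.04], "spin": 0},
    {"gripper": 0.094, "slide": [0, 0, 0.08], "spin": 0},
    {"gripper": 0.094, "slide": [0, 0, 0.11], "spin": 0},
    {"gripper": 0.094, "slide": [0, 0, 0.132], "spin": 0},
    {"gripper": 0.094, "slide": [0, 0, 0.132], "spin": 0},
    {"gripper": 0.06, "slide": [0, 0, 0.132], "spin": 0},
    {"gripper": 0.045, "slide": [0, 0, 0.132], "spin": 0},
    {"gripper": 0.04, "slide": [0, 0, 0.132], "spin": 0},
  ],
)

```text
time_s: 9.55
ee_pos: [0.4404, 0.1722, 0.2138]
eef_rot: [3.14, -0.001, 1.571]
force: [0.2, -0.7, 0.3]
grip_width: 0.0735
grip_force: 0.0
```

jog_arm(
  rows=[
    {"gripper": 0.035, "slide": [0, 0, 0], "spin": 0},
    {"gripper": 0.032, "slide": [0, 0, 0], "spin": 0},
    {"gripper": 0.029, "slide": [0, 0, 0], "spin": 0},
    {"gripper": 0.025, "slide": [0, 0, 0], "spin": 0},
    {"gripper": 0.025, "slide": [0, 0, 0], "spin": 0},
    {"gripper": 0.025, "slide": [0, 0, 0], "spin": 0},
    {"gripper": 0.025, "slide": [0, 0, 0], "spin": 0},
  ],
)

```text
time_s: 10.25
ee_pos: [0.4402, 0.172, 0.2127]
eef_rot: [3.141, -0.0, 1.571]
force: [-0.1, 0.3, 0.3]
grip_width: 0.03
grip_force: 15.0
```

jog_arm(
  rows=[
    {"gripper": 0.025, "slide": [0, 0, -0.02], "spin": 0},
    {"gripper": 0.025, "slide": [0, 0, -0.06], "spin": 0},
    {"gripper": 0.025, "slide": [0, 0, -0.1], "spin": 0},
    {"gripper": 0.025, "slide": [-0.02, 0.002, -0.13], "spin": 0},
    {"gripper": 0.025, "slide": [-0.06, 0.006, -0.14], "spin": 0},
    {"gripper": 0.025, "slide": [-0.1, 0.01, -0.14], "spin": 0},
    {"gripper": 0.025, "slide": [-0.14, 0.014, -0.14], "spin": 0},
    {"gripper": 0.025, "slide": [-0.18, 0.018, -0.14], "spin": 0},
  ],
)

```text
time_s: 11.05
ee_pos: [0.4579, -0.0096, 0.3528]
eef_rot: [3.141, 0.0, 1.571]
force: [0.3, 1.0, -1.1]
grip_width: 0.0294
grip_force: 15.0
```

jog_arm(
  rows=[
    {"gripper": 0.025, "slide": [-0.04, 0.004, 0], "spin": -0.02},
    {"gripper": 0.025, "slide": [-0.08, 0.008, 0], "spin": -0.04},
    {"gripper": 0.025, "slide": [-0.12, 0.012, 0], "spin": -0.06},
    {"gripper": 0.025, "slide": [-0.16, 0.016, 0], "spin": -0.08},
    {"gripper": 0.025, "slide": [-0.2, 0.02, 0], "spin": -0.1},
    {"gripper": 0.025, "slide": [-0.24, 0.025, 0], "spin": -0.12},
    {"gripper": 0.025, "slide": [-0.28, 0.03, 0], "spin": -0.14},
    {"gripper": 0.025, "slide": [-0.31, 0.034, 0], "spin": -0.155},
  ],
)

```text
time_s: 11.85
ee_pos: [0.4919, -0.3203, 0.3523]
eef_rot: [-3.141, -0.0, 1.726]
force: [-0.3, -0.9, -0.5]
grip_width: 0.0293
grip_force: 15.0
```

```bash
python3 go.py .4934 -.3385 .07 1.726
```

```text
slide [-0.0183 -0.0013  0.1023] spin -0.0004 dist 0.104 q [-0.64  0.43  1.47 -0.    1.24 -0.79] t 11.85
```

jog_arm(
  rows=[
    {"gripper": 0.025, "slide": [-0.018, -0.001, 0.02], "spin": 0},
    {"gripper": 0.025, "slide": [-0.018, -0.001, 0.05], "spin": 0},
    {"gripper": 0.025, "slide": [-0.018, -0.001, 0.08], "spin": 0},
    {"gripper": 0.025, "slide": [-0.018, -0.001, 0.1], "spin": 0},
    {"gripper": 0.025, "slide": [-0.018, -0.001, 0.1], "spin": 0},
    {"gripper": 0.025, "slide": [-0.018, -0.001, 0.1], "spin": 0},
  ],
)

```text
time_s: 12.45
ee_pos: [0.4941, -0.3361, 0.2532]
eef_rot: [-3.142, -0.0, 1.726]
force: [0.2, 0.3, 0.1]
grip_width: 0.0296
grip_force: 15.0
```

```bash
python3 go.py .4934 -.3385 .039 1.726;  python3 - <<'E'
from h import *
p=cloud('side')[1]
cv2.imwrite('pics/s4.png',cv2.resize(p[200:400,200:400,::-1],None,fx=3,fy=3))
E
```

```text
slide [-0.0023 -0.001   0.0342] spin -0.0002 dist 0.034 q [-0.66  0.56  1.52  0.    1.06 -0.81] t 12.45
```

View pics/s4.png

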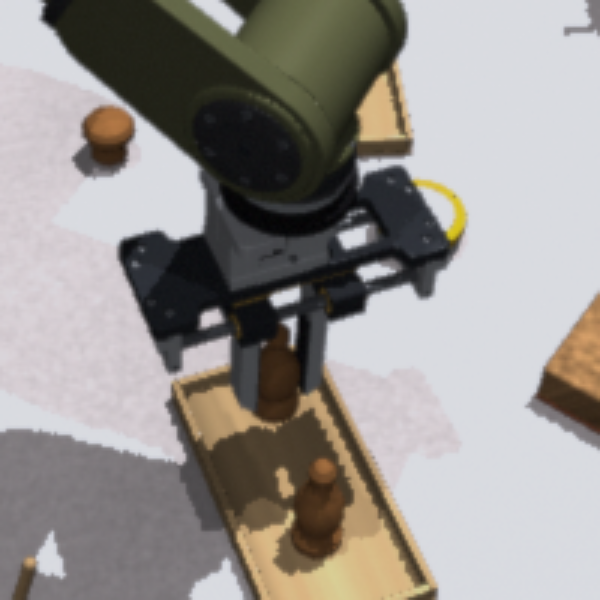

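The finial hangs upright at crop (278,380), clear of the stock finial at (320,505). I lower it.

jog_arm(
  rows=[
    {"gripper": 0.025, "slide": [0, 0, 0.01], "spin": 0},
    {"gripper": 0.025, "slide": [0, 0, 0.02], "spin": 0},
    {"gripper": 0.025, "slide": [0, 0, 0.028], "spin": 0},
    {"gripper": 0.025, "slide": [0, 0, 0.033], "spin": 0},
    {"gripper": 0.025, "slide": [0, 0, 0.035], "spin": 0},
    {"gripper": 0.025, "slide": [0, 0, 0.035], "spin": 0},
    {"gripper": 0.025, "slide": [0, 0, 0.035], "spin": 0},
  ],
)

```text
time_s: 13.2
ee_pos: [0.4939, -0.336, 0.2177]
eef_rot: [3.141, 0.0, 1.726]
force: [-0.5, -0.3, -1.1]
grip_width: 0.0297
grip_force: 15.0
```

jog_arm(
  rows=[
    {"gripper": 0.025, "slide": [0, 0, 0.001], "spin": 0},
    {"gripper": 0.025, "slide": [0, 0, 0.001], "spin": 0},
    {"gripper": 0.031, "slide": [0, 0, 0.001], "spin": 0},
    {"gripper": 0.033, "slide": [0, 0, 0.001], "spin": 0},
    {"gripper": 0.036, "slide": [0, 0, 0.001], "spin": 0},
    {"gripper": 0.04, "slide": [0, 0, 0.001], "spin": 0},
    {"gripper": 0.045, "slide": [0, 0, 0.001], "spin": 0},
    {"gripper": 0.05, "slide": [0, 0, 0.001], "spin": 0},
  ],
)

```text
time_s: 14.0
ee_pos: [0.4939, -0.336, 0.2166]
eef_rot: [-3.142, -0.0, 1.726]
force: [-0.7, 0.1, 0.4]
grip_width: 0.0486
grip_force: 0.0
```

jog_arm(
  rows=[
    {"gripper": 0.05, "slide": [0, 0, -0.01], "spin": 0},
    {"gripper": 0.05, "slide": [0, 0, -0.03], "spin": 0},
    {"gripper": 0.05, "slide": [0, 0, -0.06], "spin": 0},
    {"gripper": 0.094, "slide": [0, 0, -0.1], "spin": 0},
    {"gripper": 0.094, "slide": [0, 0, -0.14], "spin": 0},
    {"gripper": 0.094, "slide": [0, 0, -0.14], "spin": 0},
  ],
)

```text
time_s: 14.6
ee_pos: [0.4941, -0.3361, 0.3633]
eef_rot: [3.135, 0.007, 1.726]
force: [0.4, 0.4, 0.3]
grip_width: 0.0706
grip_force: 0.0
```

```bash
python3 go.py .4293 -.065 .15 1.5
```

```text
slide [ 0.2781 -0.0224  0.0312] spin 0.2258 dist 0.281 q [-0.66  0.44  1.43  0.    1.26 -0.81] t 14.6
```

jog_arm(
  rows=[
    {"gripper": 0.094, "slide": [0.278, -0.022, 0.031], "spin": 0.3},
    {"gripper": 0.094, "slide": [0.278, -0.022, 0.031], "spin": 0.3},
    {"gripper": 0.094, "slide": [0.278, -0.022, 0.031], "spin": 0.3},
    {"gripper": 0.094, "slide": [0.278, -0.022, 0.031], "spin": 0.3},
    {"gripper": 0.094, "slide": [0.278, -0.022, 0.031], "spin": 0.3},
    {"gripper": 0.094, "slide": [0.278, -0.022, 0.031], "spin": 0.3},
    {"gripper": 0.094, "slide": [0.278, -0.022, 0.031], "spin": 0.3},
    {"gripper": 0.094, "slide": [0.278, -0.022, 0.031], "spin": 0.3},
  ],
)

```text
time_s: 15.4
ee_pos: [0.4293, -0.0645, 0.3261]
eef_rot: [3.141, 0.0, 1.427]
force: [1.3, 0.2, -0.6]
grip_width: 0.0942
grip_force: 0.0
```

```bash
python3 go.py .4293 -.065 .026 1.426;  python3 - <<'E'
from h import *
C={n:cloud(n) for n in('top','side')}
cv2.imwrite('pics/s5.png',cv2.resize(C['side'][1][190:390,200:400,::-1],None,fx=3,fy=3))
for n in C:
    print(n,'finial',fit(C[n][0],'finial',(.493,-.337),.005),'sf',fit(C[n][0],'finial',(.504,-.41),.005))
E
```

```text
slide [-0.0005 -0.      0.1201] spin 0.0011 dist 0.12 q [-0.23  0.13  1.92 -0.    1.09 -0.09] t 15.4
top finial (array([ 0.49367267, -0.33720173]), np.float64(0.08530786378311463), 94, np.float64(0.0017036649672147416)) sf (array([ 0.50451849, -0.4123227 ]), np.float64(0.0854734703126548), 94, np.float64(0.0010927768150891322))
side finial (array([ 0.49221982, -0.33284062]), np.float64(0.08027364067432385), 311, np.float64(0.0008887089565218255)) sf (array([ 0.50318402, -0.40746739]), np.float64(0.0798617743044839), 330, np.float64(0.0008579199875177624))
```

View pics/s5.png

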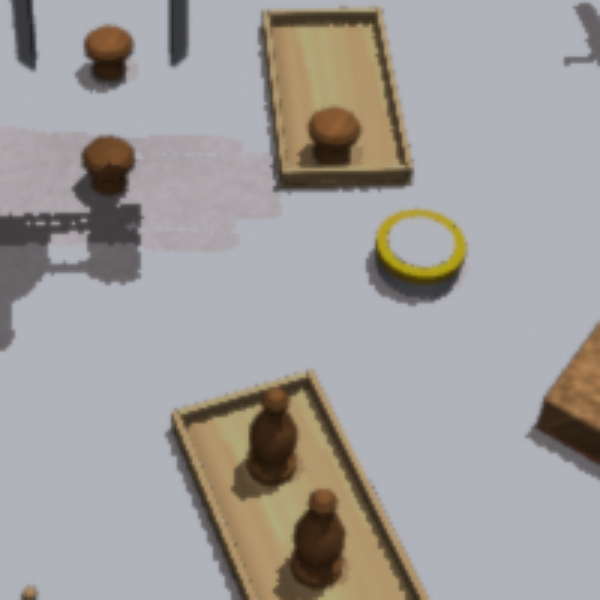

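Both finials stand upright, at crop (272,440) and (318,540). Next I descend on knob 2 at (108,165).

jog_arm(
  rows=[
    {"gripper": 0.094, "slide": [0, 0, 0.04], "spin": 0},
    {"gripper": 0.094, "slide": [0, 0, 0.08], "spin": 0},
    {"gripper": 0.094, "slide": [0, 0, 0.105], "spin": 0},
    {"gripper": 0.094, "slide": [0, 0, 0.12], "spin": 0},
    {"gripper": 0.094, "slide": [0, 0, 0.12], "spin": 0},
    {"gripper": 0.06, "slide": [0, 0, 0.12], "spin": 0},
    {"gripper": 0.05, "slide": [0, 0, 0.12], "spin": 0},
    {"gripper": 0.05, "slide": [0, 0, 0.12], "spin": 0},
  ],
)

```text
time_s: 16.3
ee_pos: [0.4295, -0.0649, 0.2065]
eef_rot: [3.14, 0.0, 1.426]
force: [-0.6, -0.1, -0.0]
grip_width: 0.0735
grip_force: 0.0
```

jog_arm(
  rows=[
    {"gripper": 0.045, "slide": [0, 0, 0], "spin": 0},
    {"gripper": 0.042, "slide": [0, 0, 0], "spin": 0},
    {"gripper": 0.039, "slide": [0, 0, 0], "spin": 0},
    {"gripper": 0.035, "slide": [0, 0, 0], "spin": 0},
    {"gripper": 0.035, "slide": [0, 0, 0], "spin": 0},
    {"gripper": 0.035, "slide": [0, 0, 0], "spin": 0},
  ],
)

```text
time_s: 16.9
ee_pos: [0.4293, -0.0647, 0.2057]
eef_rot: [3.142, -0.0, 1.426]
force: [0.4, 0.8, 1.3]
grip_width: 0.0385
grip_force: 15.0
```

```bash
python3 go.py .6197 -.001 .16 1.426
```

```text
slide [ 0.0906  0.1792 -0.1343] spin -0.0002 dist 0.242 q [-0.23  0.34  2.01  0.    0.79 -0.09] t 16.9
```

jog_arm(
  rows=[
    {"gripper": 0.035, "slide": [0, 0, -0.02], "spin": 0},
    {"gripper": 0.035, "slide": [0, 0, -0.06], "spin": 0},
    {"gripper": 0.035, "slide": [0, 0, -0.1], "spin": 0},
    {"gripper": 0.035, "slide": [0.016, 0.035, -0.12], "spin": 0},
    {"gripper": 0.035, "slide": [0.032, 0.07, -0.12], "spin": 0},
    {"gripper": 0.035, "slide": [0.048, 0.105, -0.12], "spin": 0},
    {"gripper": 0.035, "slide": [0.064, 0.14, -0.12], "spin": 0},
    {"gripper": 0.035, "slide": [0.081, 0.179, -0.12], "spin": 0},
  ],
)

```text
time_s: 17.7
ee_pos: [0.6193, -0.0099, 0.3254]
eef_rot: [-3.141, 0.0, 1.426]
force: [0.8, -0.5, 1.0]
grip_width: 0.0385
grip_force: 15.0
```

jog_arm(
  rows=[
    {"gripper": 0.035, "slide": [0, 0, 0.03], "spin": 0},
    {"gripper": 0.035, "slide": [0, 0, 0.06], "spin": 0},
    {"gripper": 0.035, "slide": [0, 0, 0.08], "spin": 0},
    {"gripper": 0.035, "slide": [0, 0, 0.08], "spin": 0},
  ],
)

```text
time_s: 18.1
ee_pos: [0.6175, -0.0104, 0.2425]
eef_rot: [-3.136, 0.0, 1.426]
force: [-0.3, -1.8, 0.3]
grip_width: 0.0389
grip_force: 15.0
```

```bash
python3 go.py .618 -.010 .0310 1.426;  python3 - <<'E'
from h import *
p=cloud('side')[1]
cv2.imwrite('pics/s6.png',cv2.resize(p[120:270,220:370,::-1],None,fx=4,fy=4))
E
```

```text
slide [0.0005 0.0006 0.0315] spin -0.0002 dist 0.032 q [-0.08  0.62  1.46  0.    1.07  0.07] t 18.1
```

View pics/s6.png

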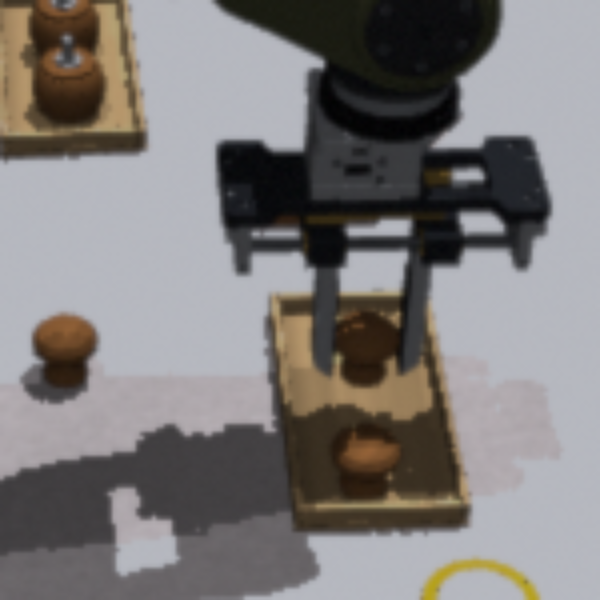

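The held knob is upright at crop (365,345), about 65 mm from the stock knob at (367,455). I lower it.

jog_arm(
  rows=[
    {"gripper": 0.035, "slide": [0, 0, 0.01], "spin": 0},
    {"gripper": 0.035, "slide": [0, 0, 0.018], "spin": 0},
    {"gripper": 0.035, "slide": [0, 0, 0.025], "spin": 0},
    {"gripper": 0.035, "slide": [0, 0, 0.029], "spin": 0},
    {"gripper": 0.035, "slide": [0, 0, 0.031], "spin": 0},
    {"gripper": 0.035, "slide": [0, 0, 0.031], "spin": 0},
    {"gripper": 0.035, "slide": [0, 0, 0.031], "spin": 0},
  ],
)

```text
time_s: 18.85
ee_pos: [0.6182, -0.0104, 0.2149]
eef_rot: [3.141, -0.0, 1.426]
force: [-0.3, -0.3, 0.1]
grip_width: 0.0387
grip_force: 15.0
```

jog_arm(
  rows=[
    {"gripper": 0.035, "slide": [0, 0, 0.003], "spin": 0},
    {"gripper": 0.035, "slide": [0, 0, 0.005], "spin": 0},
    {"gripper": 0.035, "slide": [0, 0, 0.005], "spin": 0},
    {"gripper": 0.04, "slide": [0, 0, 0.005], "spin": 0},
    {"gripper": 0.043, "slide": [0, 0, 0.005], "spin": 0},
    {"gripper": 0.047, "slide": [0, 0, 0.005], "spin": 0},
    {"gripper": 0.052, "slide": [0, 0, 0.005], "spin": 0},
    {"gripper": 0.055, "slide": [0, 0, 0.005], "spin": 0},
  ],
)

```text
time_s: 19.65
ee_pos: [0.6181, -0.0104, 0.2096]
eef_rot: [-3.141, 0.0, 1.426]
force: [0.1, -0.3, -0.0]
grip_width: 0.0544
grip_force: 0.0
```

jog_arm(
  rows=[
    {"gripper": 0.055, "slide": [0, 0, -0.01], "spin": 0},
    {"gripper": 0.055, "slide": [0, 0, -0.03], "spin": 0},
    {"gripper": 0.055, "slide": [0, 0, -0.06], "spin": 0},
    {"gripper": 0.094, "slide": [0, 0, -0.09], "spin": 0},
    {"gripper": 0.094, "slide": [0, 0, -0.12], "spin": 0},
    {"gripper": 0.094, "slide": [0, 0, -0.12], "spin": 0},
  ],
)

```text
time_s: 20.25
ee_pos: [0.6184, -0.0104, 0.3349]
eef_rot: [3.134, -0.001, 1.426]
force: [-0.2, -1.0, -0.7]
grip_width: 0.0756
grip_force: 0.0
```

```bash
python3 go.py .4493 .061 .15 1.426
```

```text
slide [ 0.0462 -0.1777  0.0036] spin -0.0002 dist 0.184 q [-0.08  0.51  1.39  0.    1.23  0.07] t 20.25
```

jog_arm(
  rows=[
    {"gripper": 0.094, "slide": [0.046, -0.178, 0.0], "spin": 0},
    {"gripper": 0.094, "slide": [0.046, -0.178, 0.0], "spin": 0},
    {"gripper": 0.094, "slide": [0.046, -0.178, 0.0], "spin": 0},
    {"gripper": 0.094, "slide": [0.046, -0.178, 0.0], "spin": 0},
    {"gripper": 0.094, "slide": [0.046, -0.178, 0.0], "spin": 0},
    {"gripper": 0.094, "slide": [0.046, -0.178, 0.0], "spin": 0},
    {"gripper": 0.094, "slide": [0.046, -0.178, 0.0], "spin": 0},
  ],
)

```text
time_s: 20.95
ee_pos: [0.4493, 0.0605, 0.3298]
eef_rot: [3.141, -0.0, 1.425]
force: [0.4, 0.1, -0.7]
grip_width: 0.0938
grip_force: 0.0
```

```bash
python3 go.py .4493 .061 .0258 1.426;  python3 - <<'E'
from h import *
C={n:cloud(n) for n in('top','side')}
cv2.imwrite('pics/s7.png',cv2.resize(C['side'][1][120:270,190:340,::-1],None,fx=4,fy=4))
for n in C:
    print(n,[fit(C[n][0],'knob',c,.005) for c in((.618,-.01),(.602,-.072))])
E
```

```text
slide [ 5.00e-04 -1.00e-04  1.24e-01] spin -0.0005 dist 0.124 q [ 0.05  0.17  1.87 -0.    1.1   0.2 ] t 20.95
top [(array([ 0.6181304 , -0.01205285]), np.float64(0.04901312907971725), 130, np.float64(0.005525310112556538)), (array([ 0.60194196, -0.07444043]), np.float64(0.049391393309470365), 148, np.float64(0.006209389217306512))]
side [(array([ 0.61628621, -0.00801064]), np.float64(0.043395132822673425), 187, np.float64(0.00228879429854836)), (array([ 0.6009879 , -0.06923237]), np.float64(0.04292352523174471), 211, np.float64(0.002871643169666557))]
```

View pics/s7.png

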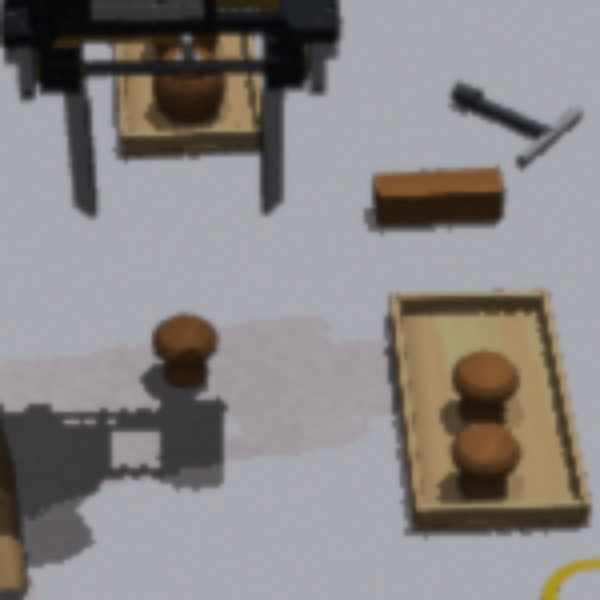

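Two knobs stand upright in the tray, at crop (485,380) and (485,455), and the last one is at (185,345). I descend on it and grip.

jog_arm(
  rows=[
    {"gripper": 0.094, "slide": [0, 0, 0.04], "spin": 0},
    {"gripper": 0.094, "slide": [0, 0, 0.08], "spin": 0},
    {"gripper": 0.094, "slide": [0, 0, 0.11], "spin": 0},
    {"gripper": 0.094, "slide": [0, 0, 0.124], "spin": 0},
    {"gripper": 0.094, "slide": [0, 0, 0.124], "spin": 0},
    {"gripper": 0.06, "slide": [0, 0, 0.124], "spin": 0},
    {"gripper": 0.05, "slide": [0, 0, 0.124], "spin": 0},
    {"gripper": 0.05, "slide": [0, 0, 0.124], "spin": 0},
  ],
)

```text
time_s: 21.85
ee_pos: [0.4489, 0.0608, 0.2066]
eef_rot: [3.14, -0.0, 1.426]
force: [0.0, -0.1, -0.1]
grip_width: 0.0733
grip_force: 0.0
```

jog_arm(
  rows=[
    {"gripper": 0.045, "slide": [0, 0, 0], "spin": 0},
    {"gripper": 0.042, "slide": [0, 0, 0], "spin": 0},
    {"gripper": 0.039, "slide": [0, 0, 0], "spin": 0},
    {"gripper": 0.035, "slide": [0, 0, 0], "spin": 0},
    {"gripper": 0.035, "slide": [0, 0, 0], "spin": 0},
    {"gripper": 0.035, "slide": [0, 0, 0], "spin": 0},
  ],
)

```text
time_s: 22.45
ee_pos: [0.4486, 0.0608, 0.2057]
eef_rot: [-3.142, -0.0, 1.426]
force: [-0.3, -0.9, 1.9]
grip_width: 0.0387
grip_force: 15.0
```

```bash
python3 go.py .627 .049 .146 1.426
```

```text
slide [ 0.0141  0.1782 -0.1203] spin -0.0003 dist 0.215 q [0.05 0.38 1.96 0.   0.81 0.2 ] t 22.45
```

jog_arm(
  rows=[
    {"gripper": 0.035, "slide": [0, 0, -0.02], "spin": 0},
    {"gripper": 0.035, "slide": [0, 0, -0.06], "spin": 0},
    {"gripper": 0.035, "slide": [0, 0, -0.1], "spin": 0},
    {"gripper": 0.035, "slide": [0.003, 0.035, -0.12], "spin": 0},
    {"gripper": 0.035, "slide": [0.006, 0.07, -0.12], "spin": 0},
    {"gripper": 0.035, "slide": [0.009, 0.105, -0.12], "spin": 0},
    {"gripper": 0.035, "slide": [0.012, 0.14, -0.12], "spin": 0},
    {"gripper": 0.035, "slide": [0.014, 0.178, -0.12], "spin": 0},
  ],
)

```text
time_s: 23.25
ee_pos: [0.6279, 0.0489, 0.3255]
eef_rot: [-3.141, 0.0, 1.426]
force: [-0.6, -0.3, 0.2]
grip_width: 0.0388
grip_force: 15.0
```

jog_arm(
  rows=[
    {"gripper": 0.035, "slide": [0, 0, 0.03], "spin": 0},
    {"gripper": 0.035, "slide": [0, 0, 0.06], "spin": 0},
    {"gripper": 0.035, "slide": [0, 0, 0.08], "spin": 0},
    {"gripper": 0.035, "slide": [0, 0, 0.08], "spin": 0},
    {"gripper": 0.035, "slide": [0, 0, 0.08], "spin": 0},
    {"gripper": 0.035, "slide": [0, 0, 0.08], "spin": 0},
  ],
)

```text
time_s: 23.85
ee_pos: [0.6271, 0.049, 0.2473]
eef_rot: [3.139, -0.0, 1.426]
force: [-0.4, 0.1, -0.4]
grip_width: 0.0388
grip_force: 15.0
```

```bash
python3 go.py .627 .049 .0305 1.426;  python3 - <<'E'
from h import *
p=cloud('side')[1]
cv2.imwrite('pics/s8.png',cv2.resize(p[120:270,220:370,::-1],None,fx=4,fy=4))
E
```

```text
slide [ 0.     -0.0001  0.0368] spin -0.0002 dist 0.037 q [ 0.02  0.63  1.42 -0.    1.08  0.16] t 23.85
```

View pics/s8.png

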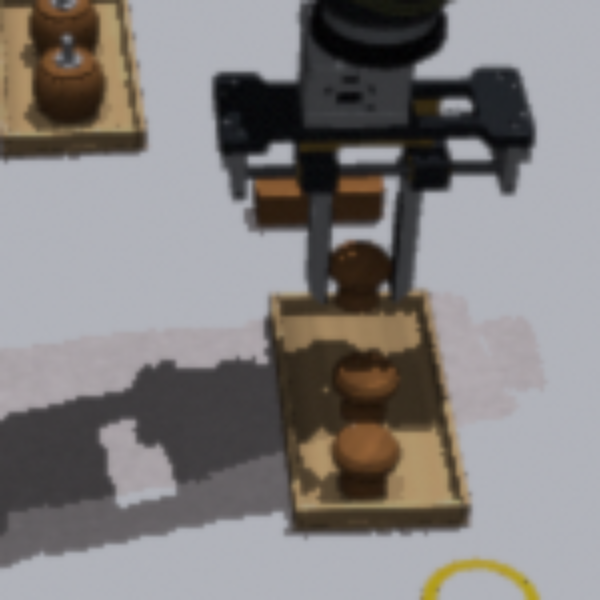

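The knob is upright over the tray's free end at crop (360,270); it is still about 35 mm up, so it appears shifted toward the wall. Its far edge is computed at 0.069, against the wall at 0.081. I lower it.

jog_arm(
  rows=[
    {"gripper": 0.035, "slide": [0, 0, 0.01], "spin": 0},
    {"gripper": 0.035, "slide": [0, 0, 0.018], "spin": 0},
    {"gripper": 0.035, "slide": [0, 0, 0.025], "spin": 0},
    {"gripper": 0.035, "slide": [0, 0, 0.03], "spin": 0},
    {"gripper": 0.035, "slide": [0, 0, 0.033], "spin": 0},
    {"gripper": 0.035, "slide": [0, 0, 0.033], "spin": 0},
    {"gripper": 0.035, "slide": [0, 0, 0.033], "spin": 0},
  ],
)

```text
time_s: 24.6
ee_pos: [0.6268, 0.0489, 0.2128]
eef_rot: [3.141, -0.0, 1.426]
force: [-0.3, -0.1, -0.8]
grip_width: 0.0388
grip_force: 15.0
```

jog_arm(
  rows=[
    {"gripper": 0.035, "slide": [0, 0, 0.002], "spin": 0},
    {"gripper": 0.035, "slide": [0, 0, 0.003], "spin": 0},
    {"gripper": 0.035, "slide": [0, 0, 0.003], "spin": 0},
    {"gripper": 0.04, "slide": [0, 0, 0.003], "spin": 0},
    {"gripper": 0.043, "slide": [0, 0, 0.003], "spin": 0},
    {"gripper": 0.047, "slide": [0, 0, 0.003], "spin": 0},
    {"gripper": 0.052, "slide": [0, 0, 0.003], "spin": 0},
    {"gripper": 0.055, "slide": [0, 0, 0.003], "spin": 0},
  ],
)

```text
time_s: 25.4
ee_pos: [0.6267, 0.0489, 0.2096]
eef_rot: [-3.142, 0.0, 1.426]
force: [-1.1, 0.7, 0.8]
grip_width: 0.0542
grip_force: 0.0
```

jog_arm(
  rows=[
    {"gripper": 0.055, "slide": [0, 0, -0.01], "spin": 0},
    {"gripper": 0.055, "slide": [0, 0, -0.03], "spin": 0},
    {"gripper": 0.055, "slide": [0, 0, -0.06], "spin": 0},
    {"gripper": 0.08, "slide": [0, 0, -0.1], "spin": 0},
    {"gripper": 0.08, "slide": [0, -0.04, -0.14], "spin": 0},
    {"gripper": 0.08, "slide": [0, -0.08, -0.16], "spin": 0},
    {"gripper": 0.08, "slide": [0, -0.12, -0.16], "spin": 0},
    {"gripper": 0.08, "slide": [0, -0.15, -0.16], "spin": 0},
  ],
)

```text
time_s: 26.2
ee_pos: [0.4761, 0.0708, 0.3711]
eef_rot: [3.139, -0.001, 1.426]
force: [0.1, 0.8, 0.3]
grip_width: 0.0799
grip_force: 0.0
```

jog_arm(
  rows=[
    {"gripper": 0.08, "slide": [0, 0, 0], "spin": 0},
    {"gripper": 0.08, "slide": [0, 0, 0], "spin": 0},
    {"gripper": 0.08, "slide": [0, 0, 0], "spin": 0},
    {"gripper": 0.08, "slide": [0, 0, 0], "spin": 0},
    {"gripper": 0.08, "slide": [0, 0, 0], "spin": 0},
  ],
)

```text
time_s: 26.7
ee_pos: [0.4788, 0.0705, 0.3694]
eef_rot: [-3.141, 0.0, 1.426]
force: [0.2, -0.4, -0.2]
grip_width: 0.0797
grip_force: 0.0
```

```bash
python3 - <<'E'
from h import *
C={n:cloud(n) for n in('top','side')}
cv2.imwrite('pics/s9.png',cv2.resize(C['side'][1][60:400,170:370,::-1],None,fx=1.7,fy=1.7))
for n in C:
  for k,c in(('knob',(.627,.049)),('knob',(.618,-.01)),('knob',(.602,-.072)),('foot',(.493,.331)),('foot',(.5005,.406)),('finial',(.493,-.337)),('finial',(.504,-.41))):
    q,t,m,e=fit(C[n][0],k,c,.005); print(n,k,q.round(4),t.round(4),m,e.round(4))
E
```

```text
top knob [0.6275 0.048 ] 0.0486 122 0.0057
top knob [ 0.6186 -0.012 ] 0.0487 130 0.004
top knob [ 0.6027 -0.0753] 0.0477 150 0.0062
top foot [0.4942 0.3287] 0.0606 231 0.0031
top foot [0.5011 0.4035] 0.0613 232 0.0028
top finial [ 0.4938 -0.3377] 0.085 89 0.0013
top finial [ 0.5054 -0.4123] 0.0824 96 0.0017
side knob [0.6252 0.052 ] 0.0433 172 0.002
side knob [ 0.6167 -0.0079] 0.0435 183 0.0022
side knob [ 0.6007 -0.0688] 0.043 212 0.0029
side foot [0.4914 0.3348] 0.0581 260 0.0022
side foot [0.4985 0.4087] 0.048 201 0.0025
side finial [ 0.4923 -0.3328] 0.0794 305 0.0009
side finial [ 0.5031 -0.4076] 0.0803 333 0.0009
```

View pics/s9.png

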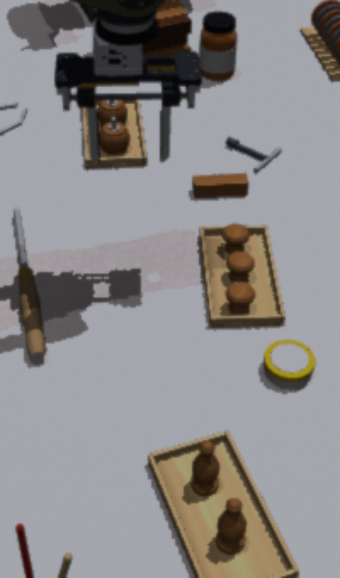

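All seven pieces stand upright in the right trays: feet at crop (113,125), knobs at (238,265), finials at (218,500). The robot is clear of everything, so I hand in.

```bash
python3 -c "
from station import workorder; print(workorder.hand_in())"
```

```text
the job is handed in; nothing more can be done
None
```

All four fittings stand upright in their matching trays, the stock pieces are still standing, and the job was handed in at about 27 s of the 120 s; hand-in returned no verdict.

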